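Unload the tube labeller's label reel and close its carriage

ROBOT

A 7-joint arm with a two-finger parallel gripper is mounted at the origin on a cart in front of the work surface, level with it; the furniture and walls round the work are solid. World frame = base frame: x ahead of the robot, y to its left, z up, the work surface at z = 0. Lengths are in m, angles in rad, forces in N, time in s.
With the tool pointing down it reaches from about 0.375 to 0.925 m from the base axis. Payload 3.1 kg.
Tool frame: the origin (TCP) lies at the very end of the fingers, on their centre line; the grasp point (between the pads) lies 19 mm behind it; x points along the fingers, y is the direction in which the jaws open and shut, and the axes are right-handed (so a half turn about x gives the same grasp; the last joint's range is limited). The gripper opens to 85 mm and grips with 20 to 120 N. Pads are 22 mm wide; open, the fingers measure 114 mm over their backs; the gripper's body (76 mm by 85 mm) begins 54 mm behind the grasp point. The pads swing forward as they close: fully open they stand 13 mm farther back than shut.
Start: joints at [1.24, 0.383, 0.044, 1.598, -0.018, 1.161, -0.05], TCP at [0.15, -0.632, 0.231] pointing down, gripper open.
Joint ranges: [-2.61, 2.61], [-0.41, 2.15], [-1.48, 1.57], [0, 2.5], [-1.57, 4.71], [0.05, 1.97], [-2.85, 2.85]. Speed limits (rad/s): [2.79, 2.79, 3.14, 3.14, 3.14, 3.14, 3.14].

INTERFACE

Orientations are given as a unit quaternion [w, x, y, z].
In Python, from plant import env gives the robot as it stands. The module is installed in compiled form; this text tells all that it offers.
- The arm moves only by the tool servo_tool, never from a script. Its argument "motion" is a list of rows, each an object of numbers: "x", "y", "z": the shift along the world's x, y, z in cm; "wx", "wy", "wz": the turn, a rotation vector about the world's x, y, z in degrees; "fingers": the gripper command: -1 is shut, 1 is fully open, values between are in proportion. A call has 1 to 8 rows; each row is the pose to reach, as a shift and turn from the pose measured when the call began; what a row does not reach only later rows make up. A row lasts 1/10 s, in which the tool goes at most 50 mm and 8.59 degrees, less where a joint would pass 70% of its speed; a pose out of reach is approached as far as the arm can. A call with a gripper value outside its range is refused whole. The fingers move at their own pace and stop on an object; "force" is the grip in N (left out, the last holds). Time passes only in rows, so rows that repeat a pose let the fingers close. It gives the time, the measured TCP pose, the force and the opening at its end, in the units of the state.
- env.get_obs(): the state, without advancing time (a new reading comes with each control period).
- env.capture(name): name is "side" or "top"; returns the picture (420x560x3 uint8, blue, green, red); there is no depth.
- env.camera_info(name): a dict with "fovy" (degrees; the focal length in pixels is half the picture's height over the tangent of half this angle, whatever the lens; pixels are square), "cx", "cy" (the principal point, pixels), "k1" (the pictures are not rectified: a ray, as slopes to the right and down, at radius r is drawn at 1 + k1 r^2 times it, then the intrinsics apply), "eye" and "orientation" of the camera in the world. Camera axes: x right, y up, looking along -z (the intrinsics and any distortion apply to the point x, -y, -z); pixel columns grow to the right and rows downward; lengths in m; the calibration is good to about 2 mm. A picture is of the moment at which its call begins. camera_info takes no time and is no camera call.
- env.close_job(): hands the job in, once; it reports no verdict.
The state is a dict: "clock": time; "qpos": joint angles; "qd": joint speeds; "joint_torque": joint torques, N m; "ee_pos": TCP position; "ee_rot": TCP orientation; "contact_force": force on the tool from outside, world axes, zero at the start; "ft_torque": the same for the moment, N m; "width": opening from 0.0 (shut) to 1.0 (fully open).
Only numpy, scipy, OpenCV 4.12 (cv2) and the standard library are available. Lean on these libraries where they do the work, as an engineer would, in place of code of your own. Each camera call takes 0.05 s, during which the arm holds its last target.

TASK

The tube labeller is being shut down for the day: lift the wound label reel straight up off the spindle on its pulled-out carriage and lay it flat in the shallow steel tray, without dropping it. Then push the empty carriage fully home into the labeller, along its centre line because it jams when pushed at one side, and leave the timer, the tape roll and the slide box where they are.

Things in the scene. Friction and masses are not known exactly. Their poses are not given: they have to be found in the camera images.
- labeller: Tube labeller, a low white machine fixed to the bench, housing 166 mm wide, 130 mm deep, roof at z = 0.100 m (two tube rollers and a console on it rise to 0.133 m). Origin: on the bench under the middle of the housing's front face. Its x axis is the carriage's direction of travel, pointing into the housing; its y axis is to the left. In front of the housing a base plate with two rails carries the carriage.
- carriage (a joint): Travel of the carriage along the labeller's +x: 0 m fully pulled out, as it starts, 0.130 m fully home against its stop (the white front plate then closes the opening of the housing). It slides with 1 to 3 N when pushed within about 20 mm of its centre line; it has 2 to 3 degrees of play in yaw, so that it cocks and bites on its rails when pushed more than about 35 mm to either side (let go, it frees itself). Nothing holds it but friction; push with under 25 N.
- pull_bar (a point): Middle of the carriage's pull bar: a round polished (slippery) steel bar 12 mm thick and 140 mm long, across the carriage, at 0.060 m above the bench, 36 mm in front of the carriage's front plate (gap 30 mm). The front plate is 152 mm wide, 12 mm thick and rises to 0.088 m. Site axes as the labeller's.
- spindle_tip (a point): Top of the steel spindle, 0.086 m above the bench, 111 mm behind the pull bar: a fixed upright post 23 mm in diameter with a rounded tip, standing on a black flange disc whose top is at 0.036 m; the carriage's deck round it is at 0.032 m, 126 mm wide. A thin web guide post (13 mm cap, top at 0.079 m) stands on the deck 33 mm behind and 50 mm to the left of the spindle axis. Nothing else is near the reel, so it is best gripped across the carriage, along the labeller's y.
- reel_center (a point): Centre of the wound label reel, half-way up its 35 mm height: a white paper ring, outer diameter 66 mm, bore 27 mm in a cardboard core, 0.12 kg. It starts on the spindle, resting on the flange, its centre at about z = 0.0535 m; the spindle stands 15 mm out of its top. Its z axis is the bore.
- tray_floor (a point): Middle of the inner floor, 4 mm above the bench, of the loose shallow steel tray: outside 200 mm along its x, 150 mm along its y, walls 4 mm thick, rim at about 0.021 m; 0.7 kg. Clear inside: 192 by 142 mm.
- timer: White bench timer, 62 x 66 x 18 mm, lying on the bench; origin at its underside. To be left alone.
- tape_roll: Roll of label tape, 68 mm in diameter, 19 mm high, lying on the bench; not on any spindle. Origin at its underside. To be left alone.
- slide_box: Closed slide box, 86 x 98 x 34 mm, on the bench; origin at its underside. To be left alone.

How it is judged:
On the way, in this order (a step that is already met when the one before it is completed fails the run):
1. the reel has been slid up off the spindle, clear of its tip (z of reel_center in the frame of spindle_tip above 0.015 m and contact force between reel and the fingers above 0.2 N), for 0.05 s.
2. the reel lies flat on the floor of the tray, let go (x of reel_center in the frame of tray_floor between -0.066 and 0.066 m and y of reel_center in the frame of tray_floor between -0.041 and 0.041 m and z of reel_center in the frame of tray_floor below 0.021 m and angle between reel_center's own z axis and vertical below 0.08 rad and contact force between reel and the fingers below 0.05 N), for 0.2 s.
3. the carriage is pushed fully home (value of joint carriage above 0.126 m), for 0.2 s.
At the end, for the whole second after the job is handed in: The reel lies flat (within 0.08 rad) and at rest on the floor of the tray, wholly inside its walls; the carriage is home to within 4 mm of its stop; timer, tape roll and slide box are within 30 mm of where they stood (x of reel_center in the frame of tray_floor between -0.066 and 0.066 m and y of reel_center in the frame of tray_floor between -0.041 and 0.041 m and z of reel_center in the frame of tray_floor below 0.021 m and angle between reel_center's own z axis and vertical below 0.08 rad and linear speed of reel below 0.02 m/s and value of joint carriage above 0.126 m and distance of each of timer, tape_roll, slide_box from where it was at the start of the episode below 0.03 m); the robot touches nothing.
It fails at once if the reel is dropped or thrown: it moves faster than 0.6 m/s out of the gripper's hold (linear speed of reel above 0.6 m/s and contact force between reel and the fingers below 0.05 N).
It fails at once if the timer, the tape roll or the slide box is shoved more than 30 mm (distance of any of timer, tape_roll, slide_box from where it was at the start of the episode above 0.03 m).
It also fails if it takes over 67 s, if anything falls off the work surface, if the arm or the gripper's body presses on something with over 40 N, if the wrist force passes 120 N, or if a joint passes its speed limit or range.

## Working session

There is one attempt and no reset: what is moved stays moved. The work goes in short steps, Python scripts to look and compute and a tool call to move; the robot and the scene stay as the last step left them, time stands still between calls to the robot, and variables do not carry over. Pictures are saved under pics/ and viewed, and the job is handed in when it is done.

Besides the shell and the picture viewer there is one more tool, called after "Request:" as name(argument=value, ...), one argument or row to a line, values as JSON. servo_tool: Moves the arm, as the interface text tells. Its arguments: {"type":"object","properties":{"motion":{"type":"array","items":{"type":"object","properties":{"x":{"type":"number"},"y":{"type":"number"},"z":{"type":"number"},"wx":{"type":"number"},"wy":{"type":"number"},"wz":{"type":"number"},"fingers":{"type":"number"}}}},"force":{"type":"number"}},"required":["motion"]}

```bash
mkdir -p pics
python3 - <<'E'
from plant import env
import cv2
for n in ("side","top"):
    cv2.imwrite(f"pics/{n}0.png",env.capture(n)); print(n,env.camera_info(n))
print(env.get_obs())
E
```

```text
side {'fovy': 45.96538023201553, 'cx': 280.52928075745416, 'cy': 205.64363583858326, 'k1': -0.1240637489660056, 'eye': array([0.4424296 , 0.80943126, 0.79541769]), 'orientation': array([-0.05530022, -0.02299941,  0.42703421,  0.9022498 ])}
top {'fovy': 42.46481495033769, 'cx': 289.48884922838374, 'cy': 213.0834692299018, 'k1': 0.061136012878377985, 'eye': array([ 0.26596871, -0.08246373,  1.43299349]), 'orientation': array([-0.68908374, -0.07612319,  0.07697581,  0.71654978])}
{'clock': 0.1, 'qpos': array([ 1.24021763,  0.38374573,  0.04385144,  1.59942832, -0.01795572,
        1.16127005, -0.04987544]), 'qd': array([ 0.00126559,  0.0002882 , -0.00054326, -0.00267825, -0.00049246,
       -0.00076275, -0.00161034]), 'joint_torque': array([ 2.46339398e-03, -4.34728324e+01,  1.02918819e+00, -2.50456828e+01,
        1.08682769e-02,  5.42817419e-03, -1.73818719e-07]), 'ee_pos': array([ 0.14974446, -0.63160933,  0.23001262]), 'ee_rot': array([-0.08127826, -0.70218945, -0.08299758,  0.70244944]), 'contact_force': array([ 0.83119023, -0.80596809, -0.56498236]), 'ft_torque': array([ 0.02390113, -0.01415374,  0.04218803]), 'width': 0.9952337587512887}
```

View pics/side0.png

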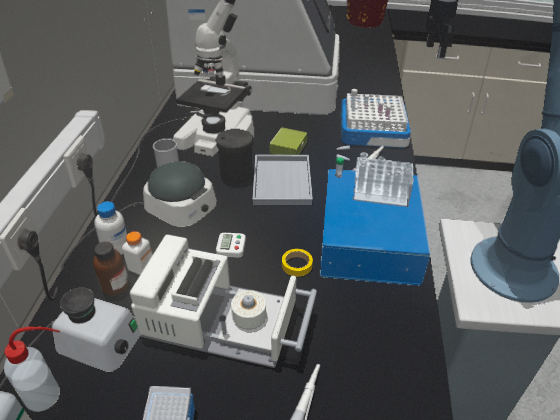

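View pics/top0.png

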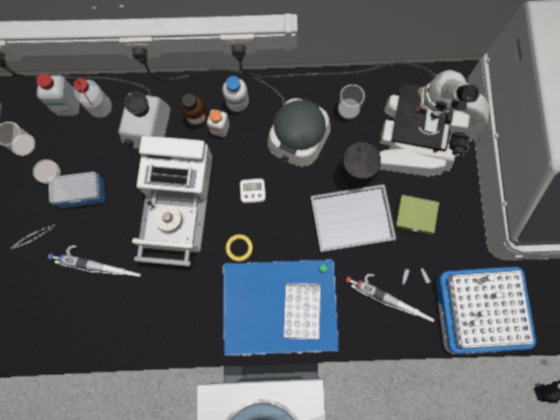

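The side view shows the labeller with its reel around (248,308), the tray around (282,180) and the tape roll at (297,262). In the top view the reel is at (168,219), the pull bar at about (163,260), the tray at about (353,218) and the blue block with its rack at (280,308). The block is an obstacle near the base.

```bash
cat > h.py <<'E'
import numpy as np,cv2
from scipy.spatial.transform import Rotation as R
from scipy.optimize import brentq
from plant import env
CI={n:env.camera_info(n) for n in("side","top")}
def par(n):
    c=CI[n]; f=210/np.tan(np.radians(c['fovy']/2)); w,x,y,z=c['orientation']
    return c,f,R.from_quat([x,y,z,w]).as_matrix()
def proj(n,P):
    c,f,M=par(n); p=(np.atleast_2d(P)-c['eye'])@M
    s=np.c_[p[:,0],-p[:,1]]/-p[:,2:]
    s=s*(1+c['k1']*(s**2).sum(1,keepdims=True))
    return s*f+[c['cx'],c['cy']]
def ray(n,uv):
    c,f,M=par(n); K=np.array([[f,0,c['cx']],[0,f,c['cy']],[0,0,1.]])
    s=cv2.undistortPoints(np.array([[uv]],float),K,np.array([c['k1'],0,0,0.]))[0,0]
    return c['eye'],M@np.array([s[0],-s[1],-1])
def onz(n,uv,z):
    e,d=ray(n,uv); return e+d*(z-e[2])/d[2]
def crop(n,img,x0,y0,w,h,k,out):
    cv2.imwrite(out,cv2.resize(img[y0:y0+h,x0:x0+w],None,fx=k,fy=k,interpolation=cv2.INTER_CUBIC))
E
python3 - <<'E'
from h import *
t=cv2.imread('pics/top0.png');s=cv2.imread('pics/side0.png')
crop('top',t,125,130,100,140,4,'pics/tl.png')
crop('top',t,300,170,150,90,5,'pics/tt.png')
crop('side',s,120,220,210,150,3.8,'pics/sl.png')
for uv,z in [((168,219),.071),((353,218),.004),((163,261),.066)]: print(onz('top',uv,z))
for uv,z in [((249,300),.071),((282,180),.004)]: print(onz('side',uv,z))
E
```

```text
[0.56281935 0.22234723 0.071     ]
[ 0.56050794 -0.26110291  0.004     ]
[0.45562789 0.23487559 0.066     ]
[0.56916212 0.21716765 0.071     ]
[ 0.56222327 -0.25749172  0.004     ]
```

View pics/tl.png

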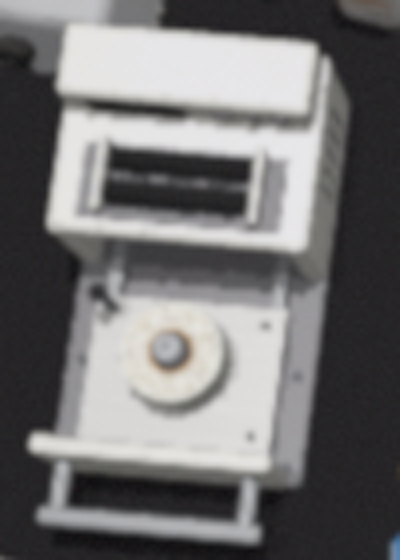

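View pics/tt.png

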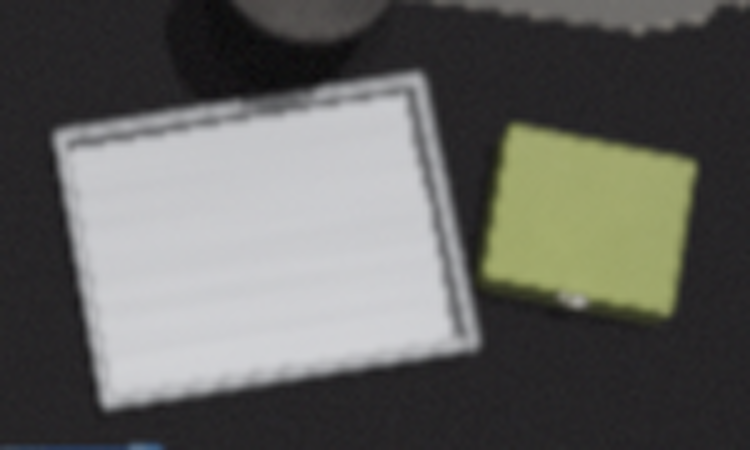

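View pics/sl.png

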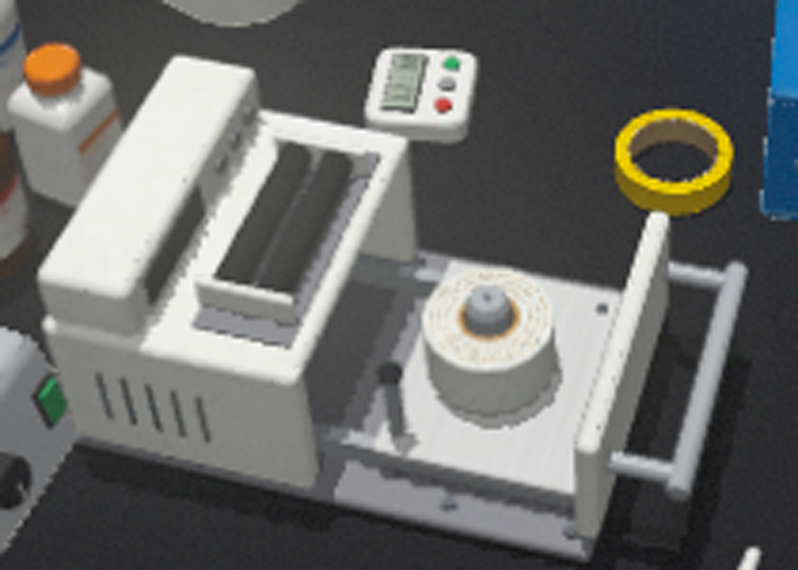

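```bash
cat > fit.py <<'E'
from h import *
from scipy.optimize import least_squares
T=lambda u,v:(125+u/4-.375,130+v/4-.375)
S=lambda u,v:(120+u/3.8-.37,220+v/3.8-.37)
obs=[('top',T(168,346),(0,0,.086)),('side',S(489,292),(0,0,.086)),
('top',T(40,517),(-.111,.070,.06)),('top',T(260,537),(-.111,-.070,.06)),
('side',S(738,270),(-.111,-.070,.06)),('side',S(680,488),(-.111,.070,.06)),
('side',S(660,218),(-.069,-.076,.088)),('side',S(585,443),(-.069,.076,.088)),
('top',T(32,440),(-.069,.076,.088)),('top',T(270,460),(-.069,-.076,.088)),
('side',S(390,372),(.033,.05,.079)),('top',T(99,291),(.033,.05,.079))]
def res(p,cams=('top','side')):
    c,s=np.cos(p[2]),np.sin(p[2]); o=[]
    for n,uv,q in obs:
        if n in cams:
            P=[p[0]+c*q[0]-s*q[1],p[1]+s*q[0]+c*q[1],q[2]]
            o.append(proj(n,P)[0]-uv)
    return np.ravel(o)
for cams in [('top','side'),('top',),('side',)]:
    r=least_squares(res,[.563,.222,-.12],args=(cams,),loss='soft_l1'); print(cams,r.x,np.degrees(r.x[2])); print(r.fun.reshape(-1,2).round(1).tolist())
# tray: outer rim corners z .021
Q=lambda u,v:(300+u/5-.4,170+v/5-.4)
c=np.array([onz('top',Q(*q),.021) for q in [(54,130),(422,72),(480,350),(104,410)]])
print(c,c.mean(0)); 
for a,b in[(0,1),(1,2),(2,3),(3,0)]: d=c[b]-c[a];print(np.linalg.norm(d),np.degrees(np.arctan2(d[1],d[0])))
# others
print('timer',onz('top',(252,190),.018),onz('side',(231,245),.018));print('tape',onz('top',(239,248),.019),onz('side',(297,259),.019))
print('block corners top z?',[onz('top',q,.12) for q in[(223,262),(335,262),(337,353)]])
print('mug',onz('top',(362,160),.1),onz('side',(235,140),.1))
E
python3 fit.py
```

```text
('top', 'side') [ 0.56863508  0.22330279 -0.12821757] -7.346325751168296
[[-0.3, -0.6], [0.1, 0.9], [0.4, -1.0], [0.3, -1.3], [0.2, -0.5], [-0.3, 1.1], [0.8, -2.8], [0.5, 1.3], [-0.5, -0.1], [0.3, 0.1], [0.7, -0.6], [-0.1, -0.4]]
('top',) [ 0.56714974  0.22310576 -0.13359854] -7.654632664199707
[[-0.2, 0.0], [0.3, -0.6], [0.1, -0.6], [-0.6, 0.3], [0.2, 0.9], [0.1, 0.0]]
('side',) [ 0.56935172  0.22303858 -0.12467751] -7.14349522638562
[[-0.2, 0.7], [-0.2, -0.8], [-0.5, 0.8], [0.3, -3.1], [0.3, 1.0], [0.4, -0.7]]
[[ 0.62305774 -0.14842581  0.021     ]
 [ 0.64738946 -0.34838663  0.021     ]
 [ 0.49447486 -0.36724567  0.021     ]
 [ 0.47015813 -0.16754831  0.021     ]] [ 0.55877005 -0.25790161  0.021     ]
0.20143575960175844 -83.06221692129934
0.15407315570766575 -172.96918474912474
0.20117241830845647 96.94260888712651
0.15409075225489505 7.128723765549166
timer [0.64565601 0.00858437 0.018     ] [0.64545791 0.021318   0.018     ]
tape [0.48846414 0.0465538  0.019     ] [0.49329516 0.04747739 0.019     ]
block corners top z? [array([0.43971239, 0.07686497, 0.12      ]), array([ 0.42897951, -0.19578211,  0.12      ]), array([ 0.21550739, -0.18794132,  0.12      ])]
mug [ 0.69223056 -0.2818891   0.1       ] [ 0.69211305 -0.28967803  0.1       ]
```

Run:
```python
from h import *
o=env.get_obs();w,x,y,z=o['ee_rot'];M=R.from_quat([x,y,z,w]).as_matrix();print(M.round(3))
a=np.degrees(np.arctan2(M[1,1],M[0,1]));print('jaw angle',a,'need',90-7.4)
g=np.radians(82.6)
for s in (1,-1):
    Y=s*np.array([np.cos(g),np.sin(g),0]);X=np.array([0,0,-1.]);Z=np.cross(X,Y)
    T=np.c_[X,Y,Z];print(s,np.degrees(R.from_matrix(T@M.T).as_rotvec()).round(2))
```

```text
[[-0.001  0.231 -0.973]
 [ 0.002 -0.973 -0.231]
 [-1.    -0.002  0.   ]]
jaw angle -76.65885809661609 need 82.6
1 [ 2.0000e-02 -2.0000e-01  1.5926e+02]
-1 [-1.400e-01 -1.000e-02 -2.074e+01]
```

Request:
servo_tool(
  motion=[
    {"x":4,"y":2.5,"z":0.5,"wz":6.5,"fingers":1},
    {"x":8,"y":5,"z":1,"wz":13},
    {"x":12,"y":7.5,"z":1.5,"wz":20},
    {"x":16,"y":10,"z":2,"wz":27},
    {"x":20,"y":12.5,"z":2.5,"wz":34},
    {"x":24,"y":15,"z":3,"wz":41},
    {"x":28,"y":18,"z":3.5,"wz":48},
    {"x":32,"y":21,"z":4,"wz":55},
  ],
)

```text
$.motion[0]: bad value
```

Request:
servo_tool(
  motion=[
    {"x":4,"y":2.5,"z":0.5,"wx":0,"wy":0,"wz":6.5,"fingers":1},
    {"x":8,"y":5,"z":1,"wx":0,"wy":0,"wz":13,"fingers":1},
    {"x":12,"y":7.5,"z":1.5,"wx":0,"wy":0,"wz":20,"fingers":1},
    {"x":16,"y":10,"z":2,"wx":0,"wy":0,"wz":27,"fingers":1},
    {"x":20,"y":12.5,"z":2.5,"wx":0,"wy":0,"wz":34,"fingers":1},
    {"x":24,"y":15,"z":3,"wx":0,"wy":0,"wz":41,"fingers":1},
    {"x":28,"y":18,"z":3.5,"wx":0,"wy":0,"wz":48,"fingers":1},
    {"x":32,"y":21,"z":4,"wx":0,"wy":0,"wz":55,"fingers":1},
  ],
)

```text
clock: 0.9
ee_pos: [0.4703, -0.4206, 0.2696]
ee_rot: [-0.398, -0.583, -0.399, 0.585]
contact_force: [0.7, -0.1, 0.1]
width: 1.0
```

Request:
servo_tool(
  motion=[
    {"x":2,"y":4,"z":0,"wx":0,"wy":0,"wz":7,"fingers":1},
    {"x":4,"y":8,"z":0,"wx":0,"wy":0,"wz":14,"fingers":1},
    {"x":5,"y":12.5,"z":0,"wx":0,"wy":0,"wz":21,"fingers":1},
    {"x":6,"y":17,"z":0,"wx":0,"wy":0,"wz":28,"fingers":1},
    {"x":7,"y":21.5,"z":0,"wx":0,"wy":0,"wz":35,"fingers":1},
    {"x":8,"y":26,"z":0,"wx":0,"wy":0,"wz":42,"fingers":1},
    {"x":9,"y":30.5,"z":0,"wx":0,"wy":0,"wz":49,"fingers":1},
    {"x":9,"y":35,"z":0,"wx":0,"wy":0,"wz":56,"fingers":1},
  ],
)

```text
clock: 1.7
ee_pos: [0.5606, -0.0686, 0.2692]
ee_rot: [0.626, 0.326, 0.627, -0.328]
contact_force: [0.3, -0.3, 0.1]
width: 1.0
```

Request:
servo_tool(
  motion=[
    {"x":0.5,"y":4,"z":0,"wx":0,"wy":0,"wz":7,"fingers":1},
    {"x":0.5,"y":8,"z":-1,"wx":0,"wy":0,"wz":14,"fingers":1},
    {"x":0.8,"y":12,"z":-2,"wx":0,"wy":0,"wz":21,"fingers":1},
    {"x":0.8,"y":16,"z":-3,"wx":0,"wy":0,"wz":28,"fingers":1},
    {"x":0.8,"y":20,"z":-4,"wx":0,"wy":0,"wz":35,"fingers":1},
    {"x":0.8,"y":24,"z":-6,"wx":0,"wy":0,"wz":42,"fingers":1},
    {"x":0.8,"y":28,"z":-8,"wx":0,"wy":0,"wz":48,"fingers":1},
    {"x":0.8,"y":29.4,"z":-10,"wx":0,"wy":0,"wz":48,"fingers":1},
  ],
)

```text
clock: 2.5
ee_pos: [0.5666, 0.2317, 0.1685]
ee_rot: [0.705, 0.041, 0.707, -0.04]
contact_force: [-1.2, 0.2, 0.1]
width: 0.998
```

```bash
cat > st.py <<'E'
from h import *
def st(sp=(.568,.2232),yaw=-.130):
    o=env.get_obs();w,x,y,z=o['ee_rot'];M=R.from_quat([x,y,z,w]).as_matrix()
    a=np.degrees(np.arctan2(M[1,1],M[0,1]));print('clk',o['clock'],'pos',o['ee_pos'].round(4),'jaw',a.round(2),'tilt',M[:,0].round(3),'q',o['qpos'].round(2),'F',o['contact_force'].round(1),o['width'])
    d=o['ee_pos'][:2]-sp; c,s=np.cos(yaw),np.sin(yaw); print('in lab frame rel spindle mm',1000*np.array([c*d[0]+s*d[1],-s*d[0]+c*d[1]]).round(4))
    return o
E
python3 - <<'E'
from st import *
st()
for n,b in(('top',(110,130,150,140)),('side',(150,200,200,150))):
    i=env.capture(n);cv2.imwrite(f'pics/{n}1.png',i);crop(n,i,*b,4,f'pics/{n}1c.png')
E
```

```text
clk 2.5 pos [0.5666 0.2317 0.1685] jaw 83.39 tilt [-0.002  0.002 -1.   ] q [ 0.17  0.5  -0.8   1.72  0.4   1.09  0.7 ] F [-1.2  0.2  0.1] 0.9978469318362445
in lab frame rel spindle mm [-2.5  8.2]
```

View pics/side1c.png

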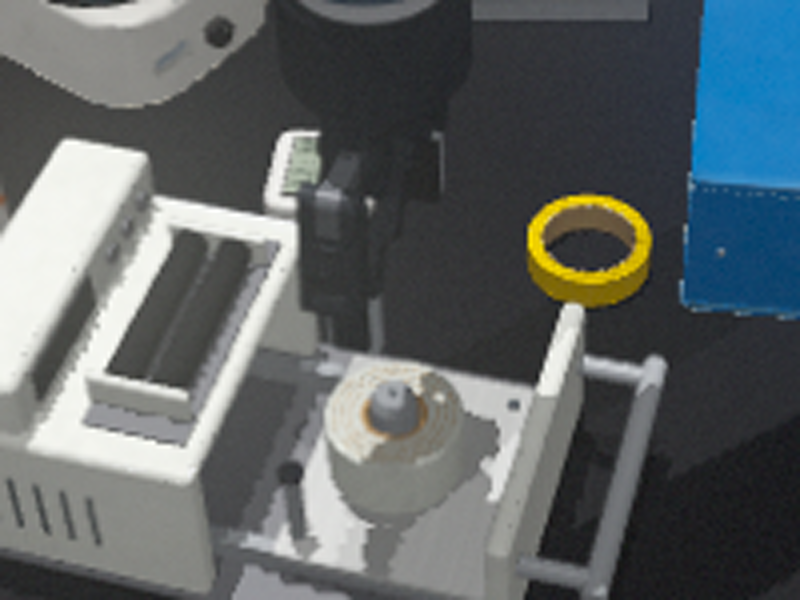

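```bash
python3 -c "
from st import *
st()"
```

```text
clk 2.6 pos [0.5647 0.2283 0.1656] jaw 83.27 tilt [-0.008 -0.003 -1.   ] q [ 0.17  0.5  -0.8   1.72  0.4   1.1   0.7 ] F [-0.   0.4 -1. ] 1.0043262761210892
in lab frame rel spindle mm [-3.9  4.6]
```

The gripper is above the reel, open, with clear space around it. I'll centre it now and then descend.

Request:
servo_tool(
  motion=[
    {"x":0.4,"y":-0.4,"z":-2,"wx":0,"wy":0,"wz":-0.5,"fingers":1},
    {"x":0.4,"y":-0.4,"z":-4,"wx":0,"wy":0,"wz":-0.5,"fingers":1},
    {"x":0.4,"y":-0.4,"z":-5.5,"wx":0,"wy":0,"wz":-0.5,"fingers":1},
    {"x":0.4,"y":-0.4,"z":-6,"wx":0,"wy":0,"wz":-0.5,"fingers":1},
    {"x":0.4,"y":-0.4,"z":-6,"wx":0,"wy":0,"wz":-0.5,"fingers":1},
    {"x":0.4,"y":-0.4,"z":-6,"wx":0,"wy":0,"wz":-0.5,"fingers":1},
  ],
)

```text
clock: 3.2
ee_pos: [0.5695, 0.2244, 0.1066]
ee_rot: [0.703, 0.044, 0.708, -0.046]
contact_force: [0.4, 0.5, -0.7]
width: 1.0
```

Run:
```python
from st import *
st()
for n,b in(('top',(110,130,150,140)),('side',(150,200,200,150))):
    i=env.capture(n);cv2.imwrite(f'pics/{n}2.png',i);crop(n,i,*b,4,f'pics/{n}2c.png')
st()
```

```text
clk 3.2 pos [0.5695 0.2244 0.1066] jaw 82.74 tilt [-0.006 -0.002 -1.   ] q [ 0.14  0.58 -0.75  1.75  0.46  1.    0.66] F [ 0.4  0.5 -0.7] 1.0004957329957254
in lab frame rel spindle mm [1.3 1.4]
clk 3.3 pos [0.5696 0.2248 0.1069] jaw 82.77 tilt [-0.006 -0.002 -1.   ] q [ 0.14  0.57 -0.75  1.75  0.46  1.    0.66] F [ 0.5  0.9 -0.3] 1.0000208536404518
in lab frame rel spindle mm [1.3 1.8]
```

View pics/side2c.png

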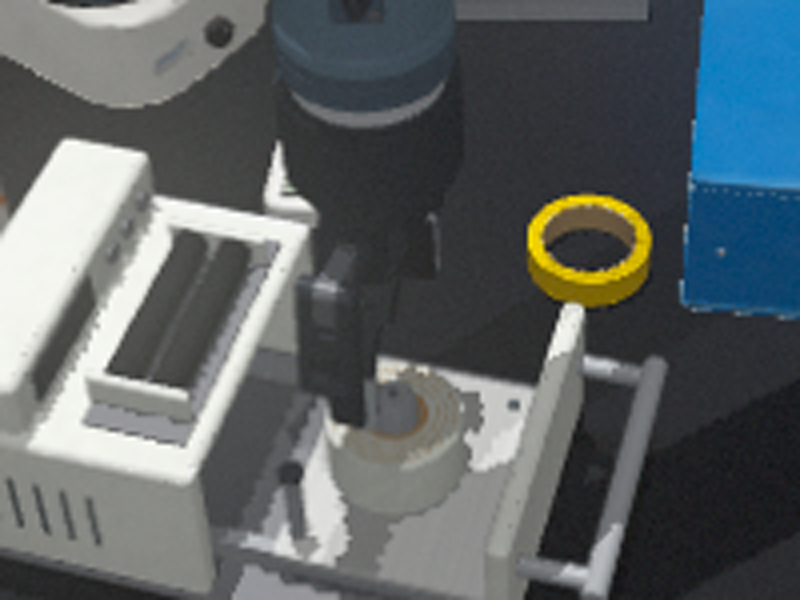

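View pics/top2c.png

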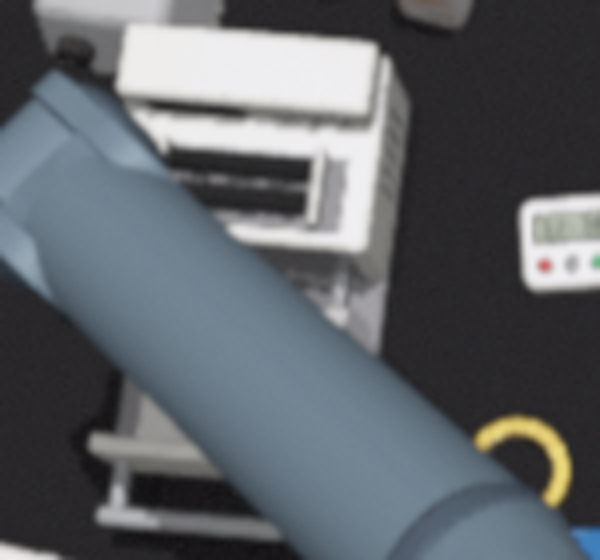

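Run:
```python
from st import *
c,s=np.cos(-.13),np.sin(-.13)
for z in(.107,.12):
  for q in [(-.011,.0425),(.011,.0425),(.011,.057),(-.011,.057)]:
    P=[.5695+c*q[0]-s*q[1],.2246+s*q[0]+c*q[1],z]; uv=(proj('side',P)[0]-[150,200])*4; print(z,q,uv.round(0))
```

```text
0.107 (-0.011, 0.0425) [385. 438.]
0.107 (0.011, 0.0425) [337. 427.]
0.107 (0.011, 0.057) [327. 453.]
0.107 (-0.011, 0.057) [375. 463.]
0.12 (-0.011, 0.0425) [384. 419.]
0.12 (0.011, 0.0425) [336. 408.]
0.12 (0.011, 0.057) [325. 434.]
0.12 (-0.011, 0.057) [374. 444.]
```

Request:
servo_tool(
  motion=[
    {"x":-0.1,"y":-0.15,"z":-1.5,"wx":0,"wy":-0.3,"wz":0,"fingers":1},
    {"x":-0.1,"y":-0.15,"z":-3,"wx":0,"wy":-0.3,"wz":0,"fingers":1},
    {"x":-0.1,"y":-0.15,"z":-4.5,"wx":0,"wy":-0.3,"wz":0,"fingers":1},
    {"x":-0.1,"y":-0.15,"z":-6,"wx":0,"wy":-0.3,"wz":0,"fingers":1},
    {"x":-0.1,"y":-0.15,"z":-7,"wx":0,"wy":-0.3,"wz":0,"fingers":1},
    {"x":-0.1,"y":-0.15,"z":-7.1,"wx":0,"wy":-0.3,"wz":0,"fingers":1},
    {"x":-0.1,"y":-0.15,"z":-7.1,"wx":0,"wy":-0.3,"wz":0,"fingers":1},
  ],
)

```text
clock: 4.0
ee_pos: [0.5683, 0.2234, 0.0354]
ee_rot: [0.705, 0.044, 0.706, -0.045]
contact_force: [0.4, 0.4, -0.3]
width: 1.0
```

Run:
```python
from st import *
st()
i=env.capture('side');crop('side',i,150,200,200,150,4,f'pics/side3c.png')
st()
```

```text
clk 4.0 pos [0.5683 0.2234 0.0354] jaw 82.77 tilt [-0.001 -0.002 -1.   ] q [ 0.1   0.66 -0.7   1.79  0.54  0.89  0.6 ] F [ 0.4  0.4 -0.3] 0.9999055368438325
in lab frame rel spindle mm [0.3 0.2]
clk 4.05 pos [0.5688 0.2237 0.0361] jaw 82.77 tilt [-0.    -0.001 -1.   ] q [ 0.1   0.66 -0.7   1.79  0.54  0.89  0.6 ] F [ 0.1 -0.3  0.7] 0.9979523866510112
in lab frame rel spindle mm [0.8 0.6]
```

View pics/side3c.png

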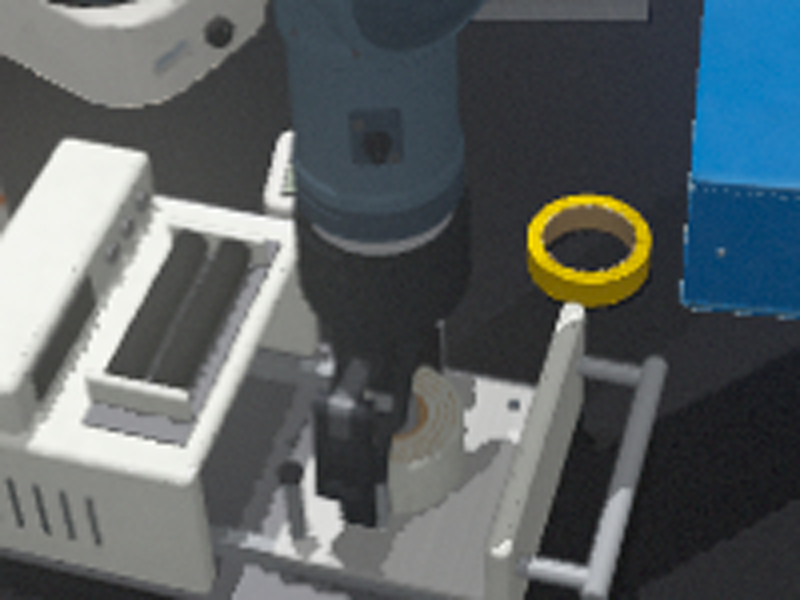

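The fingers straddle the reel and clear both the guide post and the deck, so I'm closing.

Request:
servo_tool(
  force=40,
  motion=[
    {"x":0,"y":0,"z":0,"wx":0,"wy":0,"wz":0,"fingers":0.3},
    {"x":0,"y":0,"z":0,"wx":0,"wy":0,"wz":0,"fingers":0.3},
    {"x":0,"y":0,"z":0,"wx":0,"wy":0,"wz":0,"fingers":0},
    {"x":0,"y":0,"z":0,"wx":0,"wy":0,"wz":0,"fingers":-0.5},
    {"x":0,"y":0,"z":0,"wx":0,"wy":0,"wz":0,"fingers":-1},
    {"x":0,"y":0,"z":0,"wx":0,"wy":0,"wz":0,"fingers":-1},
    {"x":0,"y":0,"z":0,"wx":0,"wy":0,"wz":0,"fingers":-1},
    {"x":0,"y":0,"z":0,"wx":0,"wy":0,"wz":0,"fingers":-1},
  ],
)

```text
clock: 4.85
ee_pos: [0.5699, 0.2242, 0.0372]
ee_rot: [0.706, 0.044, 0.705, -0.045]
contact_force: [-0.2, -0.2, 5.0]
width: 0.748
```

Run:
```python
from st import *
st()
```

```text
clk 4.85 pos [0.5699 0.2242 0.0372] jaw 82.77 tilt [ 0.002 -0.001 -1.   ] q [ 0.1   0.66 -0.7   1.79  0.54  0.89  0.6 ] F [-0.2 -0.2  5. ] 0.7484265161837625
in lab frame rel spindle mm [1.7 1.2]
```

Request:
servo_tool(
  motion=[
    {"x":0,"y":0,"z":0.5,"wx":0,"wy":0,"wz":0,"fingers":-1},
    {"x":0,"y":0,"z":1.5,"wx":0,"wy":0,"wz":0,"fingers":-1},
    {"x":0,"y":0,"z":2.5,"wx":0,"wy":0,"wz":0,"fingers":-1},
    {"x":0,"y":0,"z":3.5,"wx":0,"wy":0,"wz":0,"fingers":-1},
    {"x":0,"y":0,"z":4.5,"wx":0,"wy":0,"wz":0,"fingers":-1},
    {"x":0,"y":0,"z":5.5,"wx":0,"wy":0,"wz":0,"fingers":-1},
    {"x":0,"y":0,"z":6.5,"wx":0,"wy":0,"wz":0,"fingers":-1},
    {"x":0,"y":0,"z":7.5,"wx":0,"wy":0,"wz":0,"fingers":-1},
  ],
)

```text
clock: 5.65
ee_pos: [0.5699, 0.2242, 0.1132]
ee_rot: [0.706, 0.044, 0.705, -0.045]
contact_force: [-0.2, -0.0, -1.8]
width: 0.75
```

Run:
```python
from st import *
st()
i=env.capture('side');crop('side',i,150,200,200,150,4,f'pics/side4c.png')
```

```text
clk 5.65 pos [0.5699 0.2242 0.1132] jaw 82.77 tilt [ 0.002 -0.001 -1.   ] q [ 0.15  0.56 -0.76  1.76  0.45  1.    0.66] F [-0.2 -0.  -1.8] 0.7503597053275931
in lab frame rel spindle mm [1.7 1.2]
```

View pics/side4c.png

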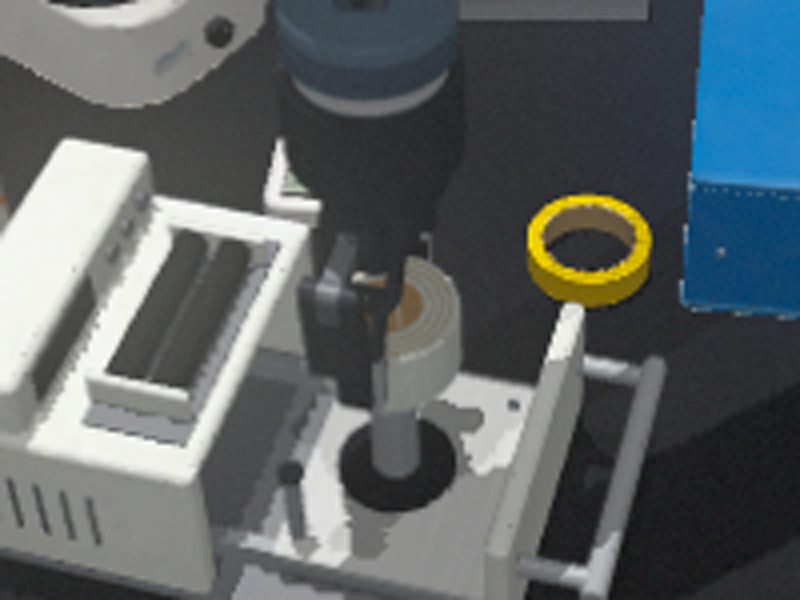

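The reel is off the spindle, held level, with its bore clear of the tip. I'll raise it and carry it across to the tray.

Request:
servo_tool(
  motion=[
    {"x":0,"y":0,"z":2,"wx":0,"wy":0,"wz":0,"fingers":-1},
    {"x":0,"y":0,"z":5,"wx":0,"wy":0,"wz":0,"fingers":-1},
    {"x":0,"y":-1,"z":8,"wx":0,"wy":0,"wz":1,"fingers":-1},
    {"x":0,"y":-3,"z":10.5,"wx":0,"wy":0,"wz":3,"fingers":-1},
    {"x":0,"y":-6,"z":12,"wx":0,"wy":0,"wz":5,"fingers":-1},
    {"x":0,"y":-9,"z":13,"wx":0,"wy":0,"wz":7,"fingers":-1},
    {"x":0,"y":-12,"z":13,"wx":0,"wy":0,"wz":9,"fingers":-1},
    {"x":0,"y":-15,"z":13,"wx":0,"wy":0,"wz":11,"fingers":-1},
  ],
)

```text
clock: 6.5
ee_pos: [0.5711, 0.0739, 0.2458]
ee_rot: [0.709, -0.024, 0.705, 0.024]
contact_force: [0.1, -0.2, -1.6]
width: 0.745
```

Request:
servo_tool(
  motion=[
    {"x":0,"y":-3,"z":0,"wx":0,"wy":0,"wz":1,"fingers":-1},
    {"x":0,"y":-6,"z":0,"wx":0,"wy":0,"wz":2,"fingers":-1},
    {"x":0,"y":-9,"z":0,"wx":0,"wy":0,"wz":3,"fingers":-1},
    {"x":0,"y":-12,"z":0,"wx":0,"wy":0,"wz":3,"fingers":-1},
    {"x":0,"y":-15,"z":0,"wx":0,"wy":0,"wz":3,"fingers":-1},
    {"x":0,"y":-18,"z":0,"wx":0,"wy":0,"wz":3,"fingers":-1},
    {"x":0,"y":-20,"z":0,"wx":0,"wy":0,"wz":3,"fingers":-1},
    {"x":0,"y":-21,"z":0,"wx":0,"wy":0,"wz":3,"fingers":-1},
  ],
)

```text
clock: 7.3
ee_pos: [0.5705, -0.1393, 0.2455]
ee_rot: [0.708, -0.041, 0.704, 0.041]
contact_force: [0.7, -0.1, -1.6]
width: 0.746
```

Run:
```python
from st import *
st()
```

```text
clk 7.3 pos [ 0.5705 -0.1393  0.2455] jaw 96.65 tilt [ 0.005  0.    -1.   ] q [ 0.82  0.35 -0.79  1.71  0.26  1.19  1.65] F [ 0.7 -0.1 -1.6] 0.7464732485877026
in lab frame rel spindle mm [  49.5 -359.1]
```

Request:
servo_tool(
  motion=[
    {"x":-0.2,"y":-2,"z":0,"wx":0,"wy":0,"wz":0,"fingers":-1},
    {"x":-0.5,"y":-5,"z":0,"wx":0,"wy":0,"wz":0,"fingers":-1},
    {"x":-0.7,"y":-8,"z":0,"wx":0,"wy":0,"wz":0,"fingers":-1},
    {"x":-1,"y":-10.5,"z":-2,"wx":0,"wy":0.3,"wz":0,"fingers":-1},
    {"x":-1,"y":-11.8,"z":-5,"wx":0,"wy":0.3,"wz":0,"fingers":-1},
    {"x":-1,"y":-11.8,"z":-8,"wx":0,"wy":0.3,"wz":0,"fingers":-1},
    {"x":-1,"y":-11.8,"z":-11,"wx":0,"wy":0.3,"wz":0,"fingers":-1},
    {"x":-1,"y":-11.8,"z":-14,"wx":0,"wy":0.3,"wz":0,"fingers":-1},
  ],
)

```text
clock: 8.1
ee_pos: [0.5609, -0.2561, 0.1045]
ee_rot: [0.706, -0.041, 0.706, 0.042]
contact_force: [0.3, -0.6, -1.3]
width: 0.746
```

Request:
servo_tool(
  motion=[
    {"x":0,"y":0,"z":-1.5,"wx":0,"wy":0,"wz":0,"fingers":-1},
    {"x":0,"y":0,"z":-2.5,"wx":0,"wy":0,"wz":0,"fingers":-1},
    {"x":0,"y":0,"z":-3.5,"wx":0,"wy":0,"wz":0,"fingers":-1},
    {"x":0,"y":0,"z":-4.5,"wx":0,"wy":0,"wz":0,"fingers":-1},
    {"x":0,"y":0,"z":-4.5,"wx":0,"wy":0,"wz":0,"fingers":-1},
    {"x":0,"y":0,"z":-4.5,"wx":0,"wy":0,"wz":0,"fingers":-1},
  ],
)

```text
clock: 8.7
ee_pos: [0.5614, -0.2563, 0.0601]
ee_rot: [0.706, -0.041, 0.705, 0.042]
contact_force: [-0.7, -0.9, -1.3]
width: 0.75
```

Run:
```python
from st import *
st()
i=env.capture('side');crop('side',i,200,110,180,130,4.4,f'pics/side5c.png')
i=env.capture('top');crop('top',i,290,130,160,140,4,f'pics/top5c.png')
```

```text
clk 8.7 pos [ 0.5614 -0.2563  0.0601] jaw 96.7 tilt [ 0.001  0.001 -1.   ] q [ 0.86  0.61 -0.64  1.77  0.45  0.91  1.72] F [-0.7 -0.9 -1.3] 0.7502326806757995
in lab frame rel spindle mm [  55.6 -476.3]
```

View pics/side5c.png

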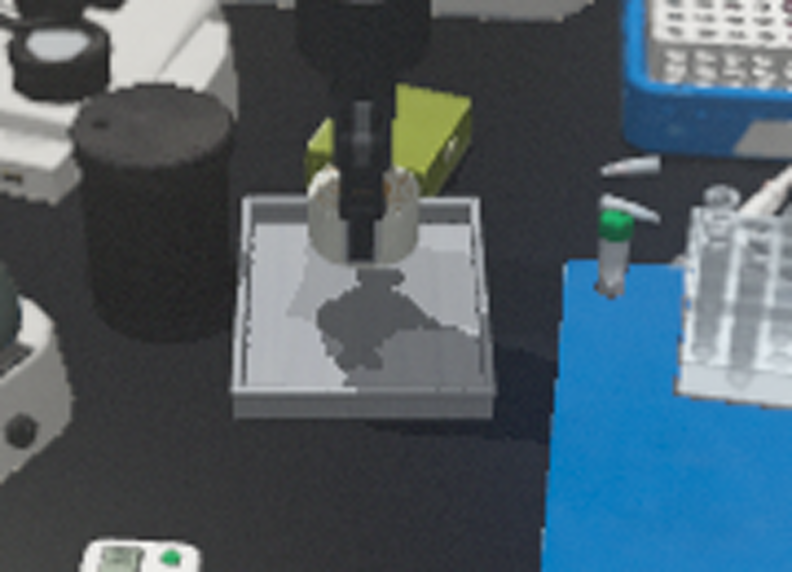

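View pics/top5c.png

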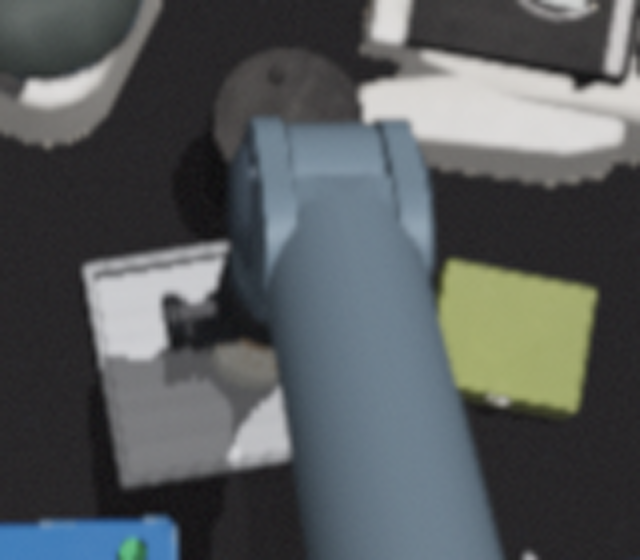

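The reel is level over the middle of the tray, so I'm lowering it.

Request:
servo_tool(
  motion=[
    {"x":-0.2,"y":-0.1,"z":-1,"wx":0,"wy":0,"wz":0,"fingers":-1},
    {"x":-0.2,"y":-0.1,"z":-2,"wx":0,"wy":0,"wz":0,"fingers":-1},
    {"x":-0.2,"y":-0.1,"z":-3,"wx":0,"wy":0,"wz":0,"fingers":-1},
    {"x":-0.2,"y":-0.1,"z":-4,"wx":0,"wy":0,"wz":0,"fingers":-1},
    {"x":-0.2,"y":-0.1,"z":-4.7,"wx":0,"wy":0,"wz":0,"fingers":-1},
    {"x":-0.2,"y":-0.1,"z":-5.1,"wx":0,"wy":0,"wz":0,"fingers":-1},
    {"x":-0.2,"y":-0.1,"z":-5.2,"wx":0,"wy":0,"wz":0,"fingers":-1},
    {"x":-0.2,"y":-0.1,"z":-5.2,"wx":0,"wy":0,"wz":0,"fingers":-1},
  ],
)

```text
clock: 9.6
ee_pos: [0.5599, -0.2573, 0.0085]
ee_rot: [0.707, -0.041, 0.705, 0.042]
contact_force: [0.3, -0.2, -1.8]
width: 0.745
```

Request:
servo_tool(
  motion=[
    {"x":0,"y":0,"z":-0.1,"wx":0,"wy":0,"wz":0,"fingers":-1},
    {"x":0,"y":0,"z":-0.2,"wx":0,"wy":0,"wz":0,"fingers":-1},
    {"x":0,"y":0,"z":-0.3,"wx":0,"wy":0,"wz":0,"fingers":-1},
    {"x":0,"y":0,"z":-0.3,"wx":0,"wy":0,"wz":0,"fingers":-1},
  ],
)

```text
clock: 10.0
ee_pos: [0.5598, -0.2573, 0.0055]
ee_rot: [0.707, -0.041, 0.705, 0.042]
contact_force: [0.4, 1.1, -1.5]
width: 0.746
```

Request:
servo_tool(
  motion=[
    {"x":0,"y":0,"z":-0.1,"wx":0,"wy":0,"wz":0,"fingers":-1},
    {"x":0,"y":0,"z":-0.15,"wx":0,"wy":0,"wz":0,"fingers":-1},
    {"x":0,"y":0,"z":-0.15,"wx":0,"wy":0,"wz":0,"fingers":-1},
  ],
)

```text
clock: 10.3
ee_pos: [0.5599, -0.2574, 0.0054]
ee_rot: [0.706, -0.041, 0.705, 0.041]
contact_force: [-2.8, 0.8, 5.7]
width: 0.746
```

Run:
```python
from st import *
st()
i=env.capture('side');crop('side',i,200,110,180,130,4.4,f'pics/side6c.png')
```

```text
clk 10.3 pos [ 0.5599 -0.2574  0.0054] jaw 96.7 tilt [ 0.002 -0.    -1.   ] q [ 0.83  0.69 -0.59  1.79  0.5   0.82  1.68] F [-2.8  0.8  5.7] 0.7463870266542824
in lab frame rel spindle mm [  54.3 -477.6]
```

View pics/side6c.png

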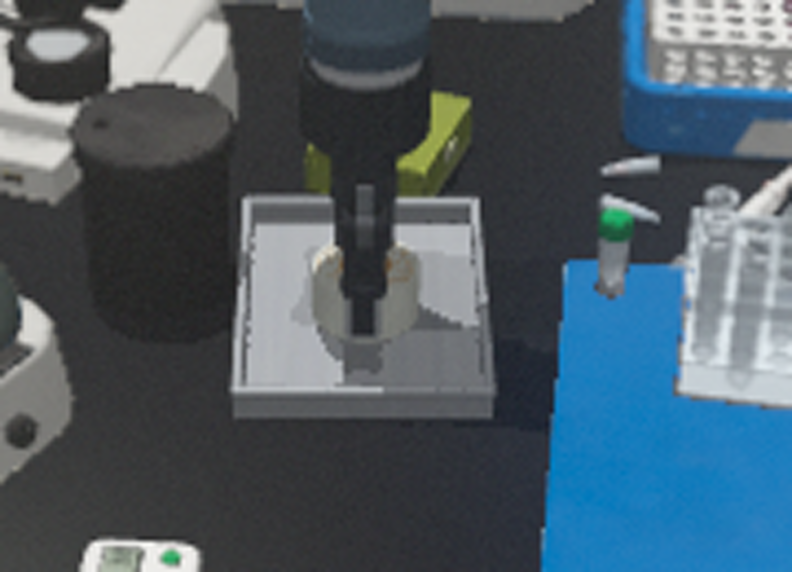

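The reel has touched the tray floor, with 6 N of contact force in z. I'll open gently.

Request:
servo_tool(
  motion=[
    {"x":0,"y":0,"z":0,"wx":0,"wy":0,"wz":0,"fingers":0.5},
    {"x":0,"y":0,"z":0,"wx":0,"wy":0,"wz":0,"fingers":0.6},
    {"x":0,"y":0,"z":0,"wx":0,"wy":0,"wz":0,"fingers":0.7},
    {"x":0,"y":0,"z":0,"wx":0,"wy":0,"wz":0,"fingers":0.8},
    {"x":0,"y":0,"z":0,"wx":0,"wy":0,"wz":0,"fingers":1},
    {"x":0,"y":0,"z":0,"wx":0,"wy":0,"wz":0,"fingers":1},
    {"x":0,"y":0,"z":0,"wx":0,"wy":0,"wz":0,"fingers":1},
    {"x":0,"y":0,"z":0,"wx":0,"wy":0,"wz":0,"fingers":1},
  ],
)

```text
clock: 11.15
ee_pos: [0.5599, -0.2574, 0.0053]
ee_rot: [0.706, -0.041, 0.705, 0.041]
contact_force: [-0.7, -1.0, -0.8]
width: 1.0
```

Request:
servo_tool(
  motion=[
    {"x":0,"y":0,"z":1,"wx":0,"wy":0,"wz":0,"fingers":1},
    {"x":0,"y":0,"z":2,"wx":0,"wy":0,"wz":0,"fingers":1},
    {"x":0,"y":0,"z":4,"wx":0,"wy":0,"wz":0,"fingers":1},
    {"x":0,"y":0,"z":7,"wx":0,"wy":0,"wz":0,"fingers":1},
    {"x":0,"y":0,"z":10,"wx":0,"wy":0,"wz":0,"fingers":1},
    {"x":0,"y":0,"z":13,"wx":0,"wy":0,"wz":0,"fingers":1},
    {"x":0,"y":0,"z":17,"wx":0,"wy":0,"wz":0,"fingers":1},
    {"x":0,"y":0,"z":21,"wx":0,"wy":0,"wz":0,"fingers":1},
  ],
)

```text
clock: 11.95
ee_pos: [0.5597, -0.257, 0.2177]
ee_rot: [0.707, -0.042, 0.705, 0.041]
contact_force: [-0.2, -0.5, 0.5]
width: 1.003
```

Run:
```python
from st import *
st()
i=env.capture('side');crop('side',i,200,110,180,130,4.4,f'pics/side7c.png')
```

```text
clk 11.95 pos [ 0.5597 -0.257   0.2177] jaw 96.73 tilt [ 0.002 -0.    -1.   ] q [ 0.94  0.43 -0.73  1.67  0.3   1.16  1.82] F [-0.2 -0.5  0.5] 1.003394496703136
in lab frame rel spindle mm [  54.  -477.2]
```

View pics/side7c.png

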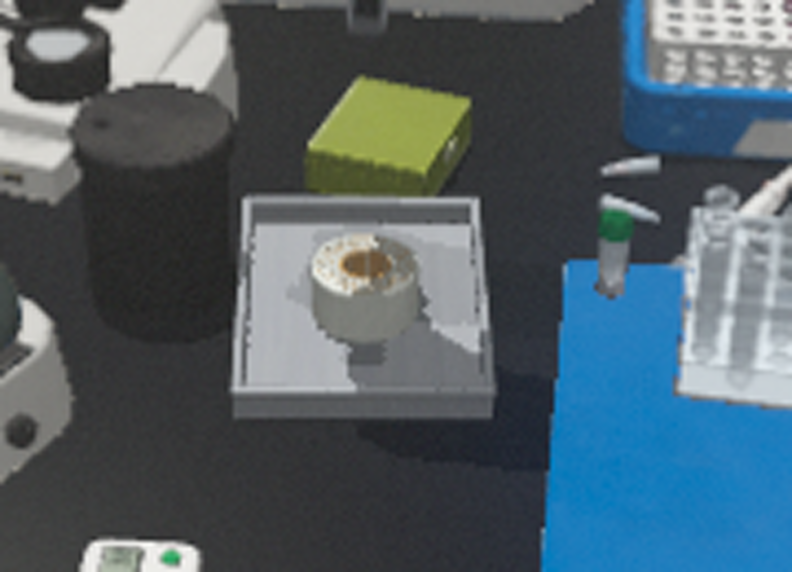

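The reel is lying flat near the tray's centre and has been let go. Next I head back to the carriage with the fingers shut.

Request:
servo_tool(
  motion=[
    {"x":0,"y":3,"z":1,"wx":0,"wy":0,"wz":-2,"fingers":1},
    {"x":0,"y":7,"z":2,"wx":0,"wy":0,"wz":-4,"fingers":0},
    {"x":0,"y":11,"z":3,"wx":0,"wy":0,"wz":-6,"fingers":-1},
    {"x":0,"y":15,"z":3,"wx":0,"wy":0,"wz":-8,"fingers":-1},
    {"x":0,"y":19,"z":3,"wx":0,"wy":0,"wz":-10,"fingers":-1},
    {"x":0,"y":23,"z":3,"wx":0,"wy":0,"wz":-12,"fingers":-1},
    {"x":0,"y":27,"z":3,"wx":0,"wy":0,"wz":-14,"fingers":-1},
    {"x":0,"y":30,"z":3,"wx":0,"wy":0,"wz":-14,"fingers":-1},
  ],
)

```text
clock: 12.8
ee_pos: [0.5642, 0.0456, 0.2576]
ee_rot: [0.711, 0.041, 0.7, -0.047]
contact_force: [0.2, 0.4, -0.2]
width: -0.002
```

Run:
```python
from st import *
st()
i=env.capture('top');cv2.imwrite('pics/top8.png',i);crop('top',i,125,130,100,140,4,f'pics/top8c.png')
crop('top',i,290,150,160,110,4,f'pics/top8t.png')
i=env.capture('side');cv2.imwrite('pics/side8.png',i);crop('side',i,120,220,210,150,3.8,'pics/side8c.png')
```

```text
clk 12.8 pos [0.5642 0.0456 0.2576] jaw 82.89 tilt [ 0.014 -0.009 -1.   ] q [ 0.56  0.3  -0.84  1.75  0.25  1.19  1.09] F [ 0.2  0.4 -0.2] -0.002051762919770855
in lab frame rel spindle mm [  19.3 -176.6]
```

View pics/top8c.png

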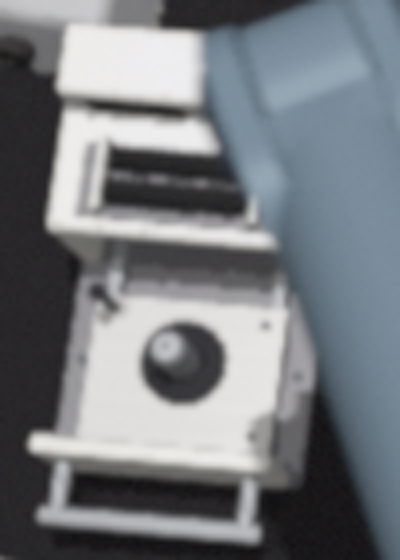

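View pics/side8c.png

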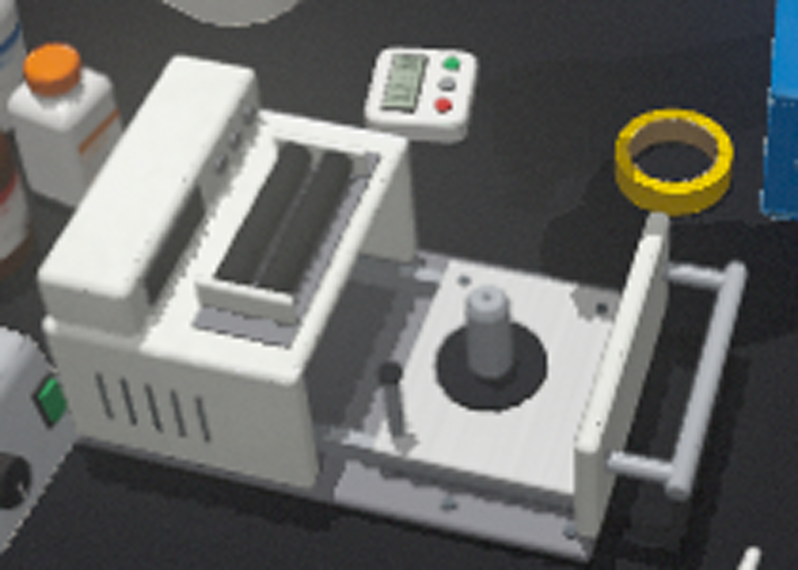

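View pics/top8t.png

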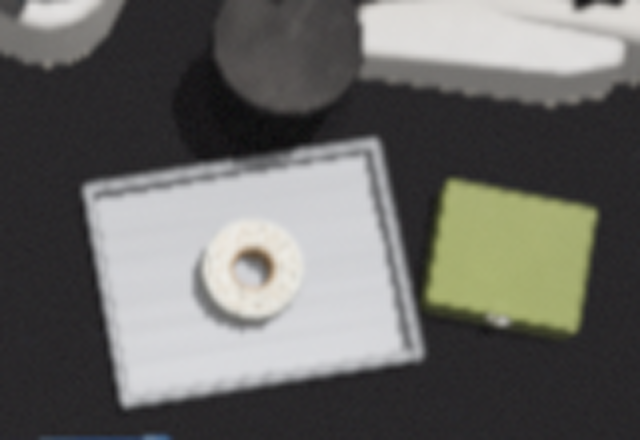

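Run:
```python
from h import *
print(onz('top',(140,275),.01),onz('top',(110,267),.02),onz('side',(318,367),.02))
```

```text
[0.42908004 0.30712973 0.01      ] [0.45208954 0.38222818 0.02      ] [0.43023529 0.31316426 0.02      ]
```

Request:
servo_tool(
  motion=[
    {"x":0,"y":4,"z":0,"wx":0,"wy":0,"wz":0,"fingers":-1},
    {"x":0,"y":8,"z":0,"wx":0,"wy":0,"wz":0,"fingers":-1},
    {"x":-2,"y":12,"z":0,"wx":0,"wy":0,"wz":0,"fingers":-1},
    {"x":-5,"y":15,"z":0,"wx":0,"wy":0,"wz":0,"fingers":-1},
    {"x":-8,"y":18,"z":-1,"wx":0,"wy":0,"wz":0,"fingers":-1},
    {"x":-11.5,"y":19.6,"z":-3,"wx":0,"wy":0.8,"wz":0,"fingers":-1},
    {"x":-14.2,"y":19.6,"z":-6,"wx":-0.5,"wy":0.8,"wz":0,"fingers":-1},
    {"x":-14.2,"y":19.6,"z":-9,"wx":-0.5,"wy":0.8,"wz":0,"fingers":-1},
  ],
)

```text
clock: 13.7
ee_pos: [0.4184, 0.2469, 0.168]
ee_rot: [0.707, 0.033, 0.705, -0.045]
contact_force: [1.5, -0.5, 0.2]
width: -0.001
```

Run:
```python
from st import *
st()
i=env.capture('side');crop('side',i,150,200,200,150,4,f'pics/side9c.png')
st()
```

```text
clk 13.7 pos [0.4184 0.2469 0.168 ] jaw 83.7 tilt [ 0.003 -0.017 -1.   ] q [ 0.23  0.28 -0.95  2.    0.28  1.    0.6 ] F [ 1.5 -0.5  0.2] -0.0009792693809006585
in lab frame rel spindle mm [-151.4    4.1]
clk 13.75 pos [0.4172 0.2436 0.1631] jaw 83.55 tilt [-0.005 -0.02  -1.   ] q [ 0.23  0.28 -0.94  2.01  0.29  1.    0.6 ] F [-0.4 -1.6 -2.3] 0.0027612600600034117
in lab frame rel spindle mm [-152.1    0.6]
```

View pics/side9c.png

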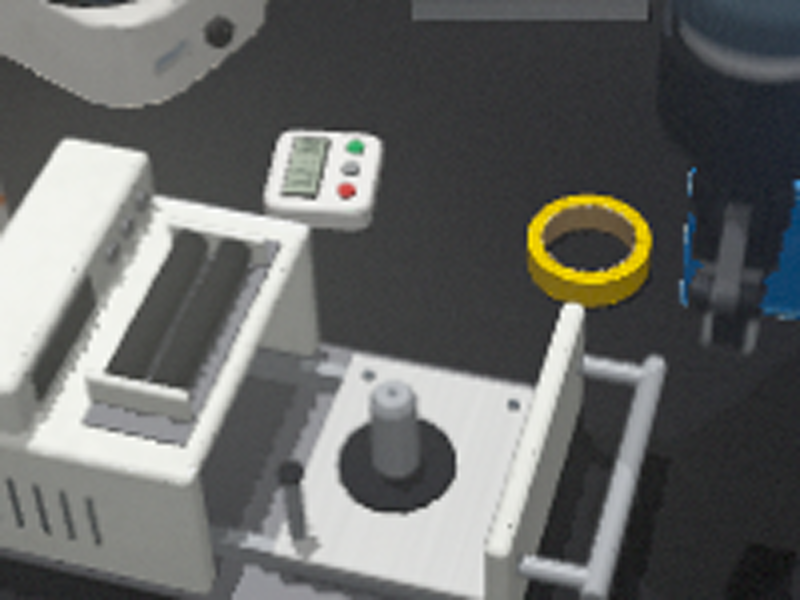

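Request:
servo_tool(
  motion=[
    {"x":0,"y":0,"z":-2,"wx":1.1,"wy":-0.3,"wz":-1,"fingers":-1},
    {"x":0,"y":0,"z":-4,"wx":1.1,"wy":-0.3,"wz":-1,"fingers":-1},
    {"x":0,"y":0,"z":-6,"wx":1.1,"wy":-0.3,"wz":-1,"fingers":-1},
    {"x":0,"y":0,"z":-8,"wx":1.1,"wy":-0.3,"wz":-1,"fingers":-1},
    {"x":0,"y":0,"z":-10,"wx":1.1,"wy":-0.3,"wz":-1,"fingers":-1},
    {"x":0,"y":0,"z":-12,"wx":1.1,"wy":-0.3,"wz":-1,"fingers":-1},
    {"x":0,"y":0,"z":-12.3,"wx":1.1,"wy":-0.3,"wz":-1,"fingers":-1},
    {"x":0,"y":0,"z":-12.3,"wx":1.1,"wy":-0.3,"wz":-1,"fingers":-1},
  ],
)

```text
clock: 14.55
ee_pos: [0.418, 0.2431, 0.0405]
ee_rot: [0.706, 0.046, 0.706, -0.047]
contact_force: [0.2, 0.0, -0.4]
width: 0.0
```

Run:
```python
from st import *
i=env.capture('side');crop('side',i,150,200,200,150,4,f'pics/side10c.png')
st()
```

```text
clk 14.6 pos [0.4184 0.2436 0.0411] jaw 82.49 tilt [ 0.001 -0.    -1.   ] q [ 0.09  0.48 -0.8   2.09  0.5   0.77  0.41] F [-0.3 -0.2 -0.9] 0.005310524895284897
in lab frame rel spindle mm [-151.     0.9]
```

View pics/side10c.png

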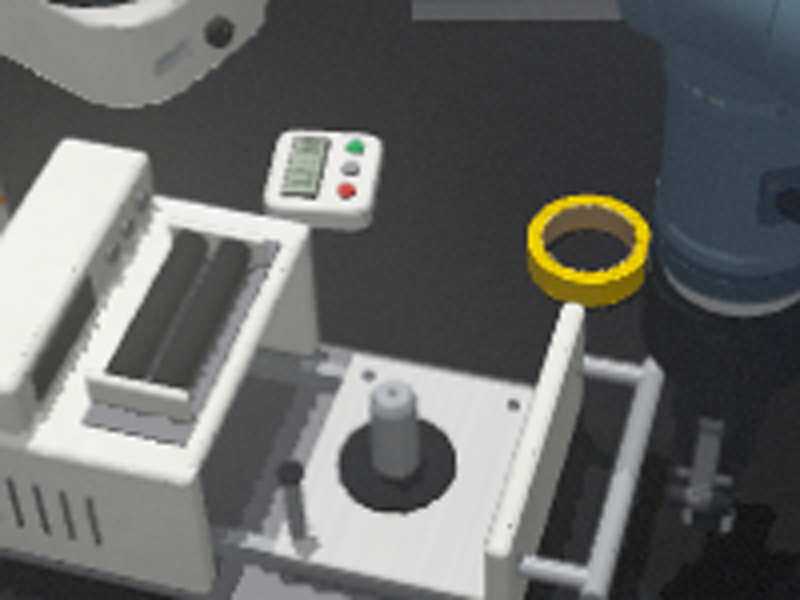

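The closed fingers are 23 mm in front of the bar and on its centre line. I'll push along the labeller's x, whose direction is (0.992, -0.13).

Request:
servo_tool(
  motion=[
    {"x":0.99,"y":-0.13,"z":0,"wx":0,"wy":0,"wz":0,"fingers":-1},
    {"x":1.6,"y":-0.21,"z":0,"wx":0,"wy":0,"wz":0,"fingers":-1},
    {"x":2.1,"y":-0.27,"z":0,"wx":0,"wy":0,"wz":0,"fingers":-1},
    {"x":2.6,"y":-0.34,"z":0,"wx":0,"wy":0,"wz":0,"fingers":-1},
    {"x":3.2,"y":-0.42,"z":0,"wx":0,"wy":0,"wz":0,"fingers":-1},
    {"x":3.9,"y":-0.51,"z":0,"wx":0,"wy":0,"wz":0,"fingers":-1},
    {"x":4.6,"y":-0.6,"z":0,"wx":0,"wy":0,"wz":0,"fingers":-1},
    {"x":5.3,"y":-0.69,"z":0,"wx":0,"wy":0,"wz":0,"fingers":-1},
  ],
)

```text
clock: 15.4
ee_pos: [0.4719, 0.2366, 0.041]
ee_rot: [0.706, 0.046, 0.705, -0.046]
contact_force: [-1.3, 0.5, -0.2]
width: -0.001
```

Run:
```python
from st import *
i=env.capture('side');crop('side',i,150,200,200,150,4,f'pics/side11c.png')
st()
```

```text
clk 15.45 pos [0.4738 0.2363 0.0412] jaw 82.41 tilt [ 0.003  0.    -1.   ] q [ 0.11  0.55 -0.77  1.99  0.53  0.81  0.48] F [ 1.6 -0.1 -0.1] -0.0014960119639783678
in lab frame rel spindle mm [-95.1   0.8]
```

View pics/side11c.png

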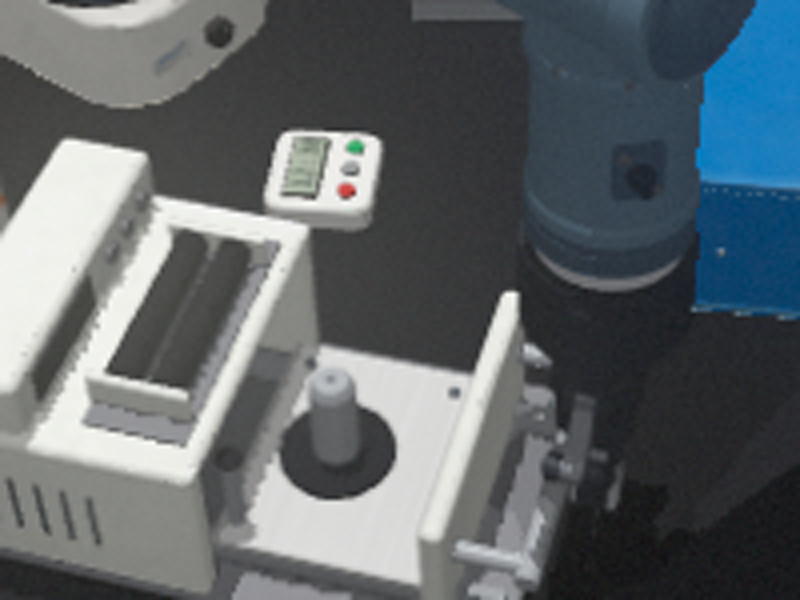

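The carriage is moving straight, with about 1–2 N on the tool. I'll keep going.

Request:
servo_tool(
  motion=[
    {"x":0.7,"y":-0.09,"z":0,"wx":0,"wy":0,"wz":0,"fingers":-1},
    {"x":1.5,"y":-0.2,"z":0,"wx":0,"wy":0,"wz":0,"fingers":-1},
    {"x":2.4,"y":-0.31,"z":0,"wx":0,"wy":0,"wz":0,"fingers":-1},
    {"x":3.3,"y":-0.43,"z":0,"wx":0,"wy":0,"wz":0,"fingers":-1},
    {"x":4.2,"y":-0.55,"z":0,"wx":0,"wy":0,"wz":0,"fingers":-1},
    {"x":5.1,"y":-0.67,"z":0,"wx":0,"wy":0,"wz":0,"fingers":-1},
    {"x":5.9,"y":-0.77,"z":0,"wx":0,"wy":0,"wz":0,"fingers":-1},
    {"x":6.6,"y":-0.86,"z":0,"wx":0,"wy":0,"wz":0,"fingers":-1},
  ],
)

```text
clock: 16.25
ee_pos: [0.5406, 0.2275, 0.0412]
ee_rot: [0.707, 0.047, 0.704, -0.047]
contact_force: [-0.6, 1.0, 0.3]
width: 0.001
```

Run:
```python
from st import *
i=env.capture('side');crop('side',i,150,200,200,150,4,f'pics/side12c.png')
st()
```

```text
clk 16.3 pos [0.5423 0.2272 0.0414] jaw 82.33 tilt [ 0.005  0.    -1.   ] q [ 0.12  0.63 -0.74  1.85  0.55  0.87  0.55] F [ 1.1 -0.   0.3] 0.0020392117736501647
in lab frame rel spindle mm [-26.    0.6]
```

View pics/side12c.png

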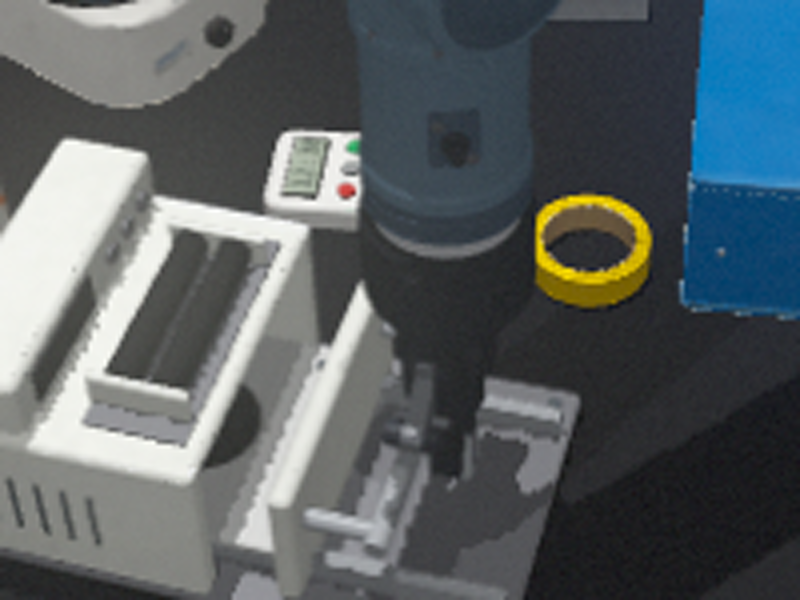

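Request:
servo_tool(
  motion=[
    {"x":0.5,"y":-0.06,"z":0,"wx":0,"wy":0,"wz":0,"fingers":-1},
    {"x":1,"y":-0.13,"z":0,"wx":0,"wy":0,"wz":0,"fingers":-1},
    {"x":1.4,"y":-0.18,"z":0,"wx":0,"wy":0,"wz":0,"fingers":-1},
    {"x":1.7,"y":-0.22,"z":0,"wx":0,"wy":0,"wz":0,"fingers":-1},
    {"x":2,"y":-0.26,"z":0,"wx":0,"wy":0,"wz":0,"fingers":-1},
    {"x":2.2,"y":-0.29,"z":0,"wx":0,"wy":0,"wz":0,"fingers":-1},
    {"x":2.3,"y":-0.3,"z":0,"wx":0,"wy":0,"wz":0,"fingers":-1},
  ],
)

```text
clock: 17.0
ee_pos: [0.5655, 0.2242, 0.0414]
ee_rot: [0.707, 0.048, 0.704, -0.047]
contact_force: [-1.2, -0.8, -0.7]
width: -0.002
```

Request:
servo_tool(
  motion=[
    {"x":0.1,"y":-0.01,"z":0,"wx":0,"wy":0,"wz":0,"fingers":-1},
    {"x":0.2,"y":-0.03,"z":0,"wx":0,"wy":0,"wz":0,"fingers":-1},
    {"x":0.3,"y":-0.04,"z":0,"wx":0,"wy":0,"wz":0,"fingers":-1},
  ],
)

```text
clock: 17.3
ee_pos: [0.5685, 0.2238, 0.0414]
ee_rot: [0.707, 0.048, 0.704, -0.047]
contact_force: [-0.4, 0.1, 1.4]
width: -0.001
```

Still no stop force. I'll take small steps and watch for the stop.

Request:
servo_tool(
  motion=[
    {"x":0.1,"y":-0.01,"z":0,"wx":0,"wy":0,"wz":0,"fingers":-1},
    {"x":0.2,"y":-0.03,"z":0,"wx":0,"wy":0,"wz":0,"fingers":-1},
    {"x":0.2,"y":-0.03,"z":0,"wx":0,"wy":0,"wz":0,"fingers":-1},
  ],
)

```text
clock: 17.6
ee_pos: [0.5701, 0.2236, 0.0414]
ee_rot: [0.707, 0.047, 0.704, -0.047]
contact_force: [-1.3, -0.6, 0.0]
width: -0.003
```

Run:
```python
from st import *
i=env.capture('side');crop('side',i,150,200,200,150,4,f'pics/side13c.png')
st()
```

```text
clk 17.65 pos [0.5702 0.2236 0.0414] jaw 82.34 tilt [ 0.005  0.    -1.   ] q [ 0.12  0.66 -0.73  1.79  0.55  0.9   0.59] F [-3.2  0.2 -0.1] -0.0020899033758092996
in lab frame rel spindle mm [2.1 0.7]
```

View pics/side13c.png

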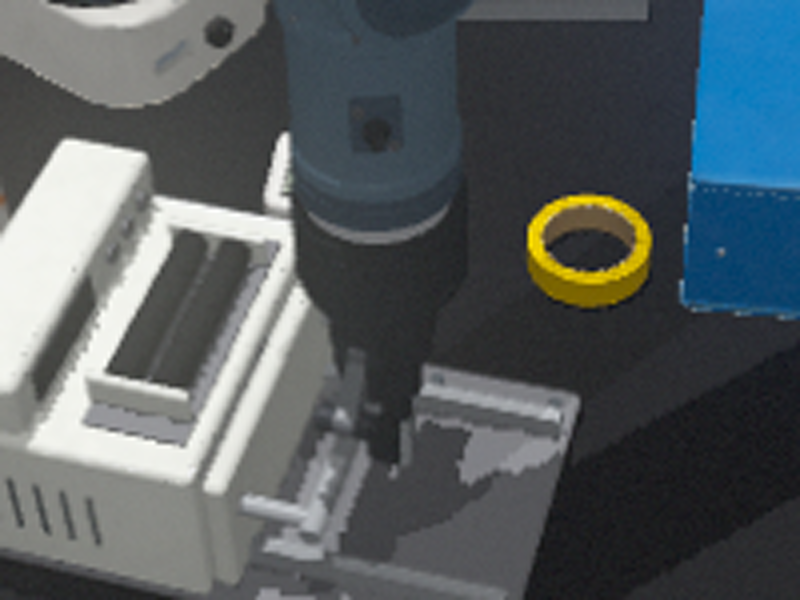

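Request:
servo_tool(
  motion=[
    {"x":0.1,"y":-0.01,"z":0,"wx":0,"wy":0,"wz":0,"fingers":-1},
    {"x":0.2,"y":-0.03,"z":0,"wx":0,"wy":0,"wz":0,"fingers":-1},
    {"x":0.3,"y":-0.04,"z":0,"wx":0,"wy":0,"wz":0,"fingers":-1},
  ],
)

```text
clock: 17.95
ee_pos: [0.5704, 0.2239, 0.0408]
ee_rot: [0.706, 0.047, 0.706, -0.047]
contact_force: [-7.2, 1.3, 2.1]
width: -0.001
```

Request:
servo_tool(
  motion=[
    {"x":0.1,"y":-0.01,"z":0,"wx":0,"wy":0,"wz":0,"fingers":-1},
    {"x":0.2,"y":-0.03,"z":0,"wx":0,"wy":0,"wz":0,"fingers":-1},
  ],
)

```text
clock: 18.15
ee_pos: [0.5703, 0.2242, 0.0404]
ee_rot: [0.704, 0.046, 0.707, -0.047]
contact_force: [-7.1, 0.8, 1.8]
width: -0.002
```

The stop force is 7 N at the predicted travel. I'll hold briefly, back off and look.

Request:
servo_tool(
  motion=[
    {"x":0.2,"y":-0.03,"z":0,"wx":0,"wy":0,"wz":0,"fingers":-1},
    {"x":0.2,"y":-0.03,"z":0,"wx":0,"wy":0,"wz":0,"fingers":-1},
    {"x":0.2,"y":-0.03,"z":0,"wx":0,"wy":0,"wz":0,"fingers":-1},
    {"x":-1,"y":0.13,"z":0,"wx":0,"wy":0,"wz":0,"fingers":-1},
    {"x":-3,"y":0.39,"z":0,"wx":0,"wy":0,"wz":0,"fingers":-1},
    {"x":-6,"y":0.8,"z":2,"wx":0,"wy":0,"wz":0,"fingers":-1},
    {"x":-8,"y":1,"z":6,"wx":0,"wy":0,"wz":0,"fingers":-1},
    {"x":-8,"y":1,"z":10,"wx":0,"wy":0,"wz":0,"fingers":-1},
  ],
)

```text
clock: 18.95
ee_pos: [0.487, 0.2343, 0.1405]
ee_rot: [0.704, 0.044, 0.708, -0.046]
contact_force: [1.4, 0.4, 0.1]
width: 0.002
```

Request:
servo_tool(
  motion=[
    {"x":0,"y":-1,"z":4,"wx":0,"wy":0,"wz":0,"fingers":-1},
    {"x":1,"y":-4,"z":7,"wx":0,"wy":0,"wz":0,"fingers":-1},
    {"x":2,"y":-8,"z":8,"wx":0,"wy":0,"wz":0,"fingers":-1},
    {"x":3,"y":-12,"z":8,"wx":0,"wy":0,"wz":0,"fingers":-1},
    {"x":4,"y":-16,"z":8,"wx":0,"wy":0,"wz":0,"fingers":-1},
    {"x":4,"y":-18,"z":8,"wx":0,"wy":0,"wz":0,"fingers":-1},
    {"x":4,"y":-18,"z":8,"wx":0,"wy":0,"wz":0,"fingers":-1},
  ],
)

```text
clock: 19.65
ee_pos: [0.5285, 0.0483, 0.2206]
ee_rot: [0.705, 0.046, 0.706, -0.05]
contact_force: [0.1, -0.1, -0.1]
width: -0.001
```

Run:
```python
from st import *
st()
i=env.capture('side');cv2.imwrite('pics/side14.png',i);crop('side',i,120,220,210,150,3.8,f'pics/side14c.png')
i=env.capture('top');cv2.imwrite('pics/top14.png',i);crop('top',i,125,130,100,140,4,f'pics/top14c.png')
```

```text
clk 19.65 pos [0.5285 0.0483 0.2206] jaw 82.15 tilt [-0.003 -0.006 -1.   ] q [ 0.59  0.28 -0.86  1.86  0.24  1.12  1.07] F [ 0.1 -0.1 -0.1] -0.0005818662663221967
in lab frame rel spindle mm [ -16.5 -178.6]
```

View pics/side14c.png

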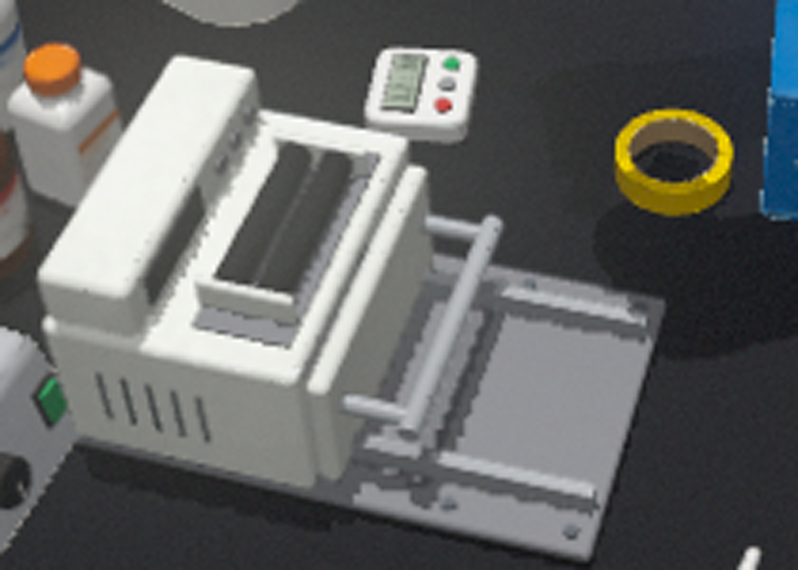

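View pics/top14c.png

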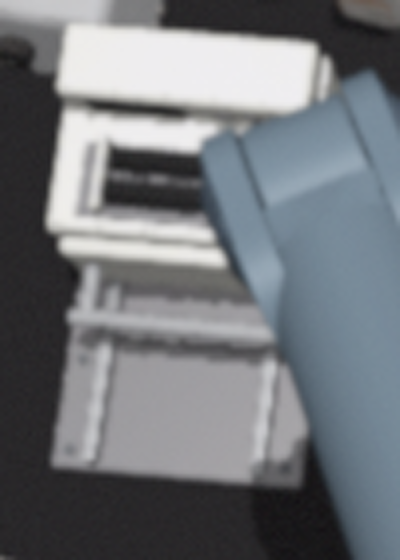

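View pics/top14.png

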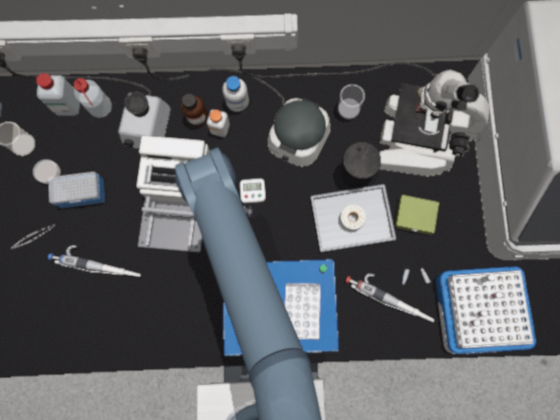

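The plate is up against the housing front, and the reel, timer, tape roll and slide box look undisturbed. I'll measure the travel numerically.

Run:
```python
from h import *
S=lambda u,v:(120+u/3.8-.37,220+v/3.8-.37)
T=lambda u,v:(125+u/4-.375,130+v/4-.375)
yaw=-.13;e=np.array([np.cos(yaw),np.sin(yaw)])
for n,a,b,z in[('side',S(738,270),S(494,225),.06),('side',S(680,488),S(409,428),.06),('side',S(660,218),S(420,172),.088),('side',S(585,443),S(318,387),.088),('top',T(40,517),T(70,316),.06),('top',T(32,440),T(60,243),.088)]:
    d=(onz(n,b,z)-onz(n,a,z))[:2]; print(n,'along',d@e,'across',d@[-e[1],e[0]])
```

```text
side along 0.1297879855222934 across 0.0018449968757560335
side along 0.1314532933093222 across -0.00033753155607753576
side along 0.1276567057888666 across 0.0003193286622634288
side along 0.12791627042129144 across 0.0015429693681414793
top along 0.13151742545123452 across 0.0009007464169044453
top along 0.12814652956681122 across 0.0018756711970975668
```

Run:
```python
from h import *
a=cv2.imread('pics/side0.png');i=cv2.imread('pics/side14.png')
for nm,(x,y,w,h) in dict(timer=(212,228,36,32),tape=(278,244,40,34)).items():
    r=cv2.matchTemplate(i[y-10:y+h+10,x-10:x+w+10],a[y:y+h,x:x+w],cv2.TM_CCOEFF_NORMED);print(nm,cv2.minMaxLoc(r)[3],r.max())
a=cv2.imread('pics/top0.png');i=cv2.imread('pics/top14.png');x,y,w,h=393,190,50,48
r=cv2.matchTemplate(i[y-10:y+h+10,x-10:x+w+10],a[y:y+h,x:x+w],cv2.TM_CCOEFF_NORMED);print('box',cv2.minMaxLoc(r)[3],r.max())
print(env.close_job())
```

```text
timer (10, 10) 0.9997548
tape (10, 10) 0.919543
box (10, 10) 0.99970645
the job is handed in; nothing more can be done
None
```

The job is done and handed in at about 20 s of the 67 s allowed; the hand-in reports no verdict.

**What I did:** I gripped the reel across the carriage and lifted it straight up off the spindle. I lowered it until it touched the tray floor, let go, and backed off. Then I pushed the pull bar with the closed fingers, within about 1 mm of its centre line, until the carriage met its stop. The arm finished clear, with no contact force.

**Last checks:**
- **Reel:** it lies flat near the middle of the tray in the pictures.
- **Carriage:** pixel measurements put the travel at 128–131.5 mm, averaging about 129.4 mm against 130 mm nominal. The lowest readings overlap the ±4 mm limit only by their scatter. At the end the tool stopped moving and the push rose to about 7 N, at the tool position predicted for home.
- **Timer, tape roll and slide box:** image matching showed no shift in any of them. The tape roll's match score was lower (0.92, against 0.9997 for the others), probably because of the arm's shadow.

One check was not made: I never read the carriage joint directly, so "home" rests on the images and the stop force. No check failed or disagreed.

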